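# Feed a tip box down the loading lane and start the reader

### The job

The green tip box stands askew on the open end of the grey loading deck: push it straight down the lane between the two blue guide rails until it is fully home against the white console, without the box or the robot touching either rail. Then press the orange button on the console all the way down and let go. Only push the box, never lift or tip it, and leave everything else where it stands.

Things in the scene. Friction and masses are not known exactly. Their poses are not given: they have to be found in the camera images.
- tipbox: closed pipette-tip box, green base, white top, 125 (x) x 96 (y) x 65 mm high; sides upright to 44 mm, set back 2 mm above; 0.25 to 0.5 kg, ordinary friction, too wide to grasp. Origin: centre of its underside. Starts on the deck's open end, up to 35 mm to either side of the lane's centre line and up to 0.3 rad askew; its x then points roughly along the lane's x
- lane: fixed grey deck, 10 mm plate on the bench. Origin on the bench surface on the lane's centre line; x = pushing direction along the lane, y left of it, z up; deck top at z = 10 mm. Deck: x -270 to 305, y -125 to 125 mm. Open end without rails, with a darker patch: x below -40. Rails: x -40 to 170; lane 120 mm wide between them (12 mm free each side of the box). Console face (stop) at x = 170 mm
- rail_left: blue guide rail on the deck on the lane's left, 210 mm long (its x, parallel to the lane's), 8 mm thick, its top 20 mm above the deck (30 mm above the bench); origin: centre of its underside, at lane x = 65, y = +64 mm. Do not touch.
- rail_right: the same on the right, at lane x = 65, y = -64 mm. Do not touch.
- home (a point): where the centre of the box's underside lies when fully home (white patch between the rails at the console): lane x = 107.5, y = 0 mm, on the deck's top
- console: fixed white console closing the far end of the lane, 125 (along the lane) x 210 x 55 mm high above the deck, with a black rubber bumper; origin: centre of its underside, on the deck
- start (a joint): orange push button on the console, 32 mm across, moving straight down: 0 released, 0.006 m fully down (a spring, about 5 N at the bottom); springs back
- start_top (a point): centre of the orange button's top face, released; rides down with it
- amber_bottle: loose amber bottle, 32 mm across, 62 mm high, standing on the deck outside the left rail; origin: centre of its underside. Leave alone.
- sample_jar: loose clear jar with a red cap, 34 mm across, 45 mm high, standing on the deck outside the right rail; origin: centre of its underside. Leave alone.
- tube: loose clear tube with a yellow cap, 25 mm across, 55 mm high, standing on the deck outside the left rail; origin: centre of its underside. Leave alone.
- weight: loose brass weight with a knob, 28 mm across, 38 mm high, standing on the deck outside the right rail; origin: centre of its underside. Leave alone.
Not all that is in view belongs to the job. What is meant by the tipbox is not red, and is the larger of those in its own colour.

How it is judged (in metres and radians):
On the way, in this order (a step that is already met when the one before it is completed fails the run):
1. the tip box stands fully home against the console, straight, flat on the deck and still (x of tipbox in the frame of lane above 0.1025 m and y of tipbox in the frame of lane between -0.013 and 0.013 m and angle between the x axis of tipbox and the x axis of lane, either way round below 0.08 rad and height (world z) of tipbox below 0.014 m and linear speed of tipbox below 0.01 m/s), for 0.2 s.
2. the orange button is pressed all the way down (value of joint start above 0.0045 m and x of tipbox in the frame of lane above 0.1025 m and y of tipbox in the frame of lane between -0.013 and 0.013 m and angle between the x axis of tipbox and the x axis of lane, either way round below 0.08 rad and height (world z) of tipbox below 0.014 m), for 0.05 s.
3. the button is let go (value of joint start below 0.0015 m), for 0.1 s.
At the end, for the whole second after the job is handed in: The box's centre is within 5 mm of fully home along the lane and 13 mm across it, its sides within 0.08 rad of the lane's direction, flat on the deck (underside at most 4 mm above it) and still; the button has been pressed down more than 4.5 mm after that and is released (all of step 1 and value of joint start below 0.0015 m); the robot touches nothing.
It fails at once if the box touches a rail (contact force between tipbox and rail_left above 0.3 N or contact force between tipbox and rail_right above 0.3 N).
It fails at once if the robot touches a rail (contact force between any of the fingers, the arm and rail_left above 0.3 N or contact force between any of the fingers, the arm and rail_right above 0.3 N).
It fails at once if the box is lifted or tipped (height (world z) of tipbox above 0.018 m or angle between tipbox's own z axis and vertical above 0.12 rad).
It fails at once if the button is pressed before the box is home (value of joint start above 0.003 m and x of tipbox in the frame of lane below 0.0975 m).
It fails at once if another thing on the bench is shifted or tipped over (distance of any of amber_bottle, sample_jar, tube, weight from where it was at the start of the episode above 0.015 m or angle between any of amber_bottle, sample_jar, tube, weight's own z axis and vertical above 0.3 rad).
It also fails if it takes over 72 s, if anything falls off the work surface, if the arm or the gripper's body presses on something with over 40 N, if the wrist force passes 120 N, or if a joint passes its speed limit or range.

### The arm

A 6-joint arm with a two-finger parallel gripper is mounted at the origin on the work surface. World frame = base frame: x ahead of the robot, y to its left, z up, the work surface at z = 0. Lengths are in mm, angles in rad, forces in N, time in s.
With the tool pointing down it reaches from about 275 to 750 mm from the base axis. Payload 10.2 kg.
Tool frame: the origin (TCP) lies at the very end of the fingers, on their centre line; the grasp point (between the pads) lies 19 mm behind it (ctrl.pinch_z is the distance from the TCP to the grasp point, in mm); y points along the fingers, z is the direction in which the jaws open and shut, and the axes are right-handed (so a half turn about y gives the same grasp; the last joint's range is limited). The gripper opens to 85 mm and grips with 20 to 120 N. Pads are 22 mm wide; open, the fingers measure 114 mm over their backs; the gripper's body (76 mm by 85 mm) begins 54 mm behind the grasp point. The pads swing forward as they close: fully open they stand 13 mm farther back than shut.
Start: joints at [1.028, 0.313, 1.498, -0, 1.331, -0.223], TCP at [165.061, 498.384, 231.294] pointing down, gripper open.
Joint ranges: [-2.94, 2.94], [-0.97, 2.17], [0.19, 2.56], [-1.23, 4.37], [0.02, 3.11], [-2.88, 2.88]. Speed limits (rad/s): [2.39, 2.39, 3.01, 3.14, 3.14, 3.14].

### API

Orientations are given as a unit quaternion [w, x, y, z].
In Python, from rig import sense, eyes, ctrl gives the robot as it stands. The module is installed in compiled form; this text tells all that it offers.
- The arm moves only by the shell command python3 -m handwheel 'ROWS' [FORCE]. ROWS is JSON, a list of rows, each an object of numbers: "grip": the finger opening in mm, from 0 to 85.4; "tx", "ty", "tz": the shift along the tool's x, y, z in mm; "wx", "wy", "wz": the turn, a rotation vector about the tool's x, y, z in rad. In form: [{"grip": .., "tx": .., "ty": .., "tz": .., "wx": .., "wy": .., "wz": ..}, ...]. A call has 1 to 10 rows; each row shifts and turns the commanded pose from where the row before left it, along the tool's axes as they then stand; what a row does not reach is not made up. A row lasts 1/12 s, in which the tool goes at most 41.7 mm and 7.16 degrees, less where a joint would pass 70% of its speed; a pose out of reach is approached as far as the arm can. A call is refused whole if a number of a shift passes 41.7 or a number of a turn 0.125, either way. A call with a gripper value outside its range is refused whole. The fingers move at their own pace and stop on an object; FORCE is the grip in N (left out, the last holds). Time passes only in rows, so rows that do not move let the fingers close. It gives the time, the measured TCP pose, the force and the opening at its end, in the units of the state.
- sense(): the state, without advancing time (a new reading comes with each control period).
- eyes.capture(name): name is "side" or "top"; returns a dict with "pixels" (420x560x3 uint8, red, green, blue), "mtx" (3x3 intrinsics, pixels), "R" (3x3) and "t" (3): a world point X has camera coordinates R X + t. Camera axes: x right, y down, z forward; pixel columns grow to the right and rows downward; lengths in mm; the calibration is good to about 2 mm. A picture is of the moment at which its call begins. There is no depth.
- ctrl.finish_job(): hands the job in, once; it reports no verdict.
The state is a dict: "time_s": time; "joints": joint angles; "dq": joint speeds; "tau": joint torques, N m; "eef_pos": TCP position; "ee_rot": TCP orientation; "force": force on the tool from outside, world axes, zero at the start; "wrist_torque": the same for the moment, N m; "grip_width": opening from 0.0 (shut) to 1.0 (fully open).
Only numpy, scipy, OpenCV 4.12 (cv2) and the standard library are available. Lean on these libraries where they do the work, as an engineer would, in place of code of your own. Each camera call takes 0.05 s, during which the arm holds its last target.

## Working session

There is one attempt and no reset: what is moved stays moved. The work goes in short steps, Python scripts to look and compute and a shell command to move; the robot and the scene stay as the last step left them, time stands still between calls to the robot, and variables do not carry over. Pictures are saved under pics/ and viewed, and the job is handed in when it is done.

```bash
mkdir -p pics; python3 - <<'E'
from rig import sense, eyes, ctrl
import cv2
s=sense()
for k,v in s.items(): print(k,v)
for n in ("side","top"):
    c=eyes.capture(n); cv2.imwrite(f"pics/{n}0.png",c["pixels"][:,:,::-1]); print(n,c["mtx"],c["R"],c["t"])
E
```

```text
time_s 0.0
joints [ 1.02756652e+00  3.13483591e-01  1.49844478e+00  6.49365678e-06
  1.33103223e+00 -2.23339797e-01]
dq [-0.00040691 -0.00210948  0.00170157  0.0003736   0.00144841  0.00055512]
tau [ 3.81892633e-04 -4.12261927e+01 -2.59741634e+01 -1.31702263e-04
  4.19246338e-03  1.58667660e-05]
eef_pos [164.93129359 498.13935867 230.71500275]
ee_rot [-0.69763333  0.69852877 -0.11280004  0.11243417]
force [ 0.07219843 -0.36439994 -0.21160011]
wrist_torque [-0.00578142 -0.0795449  -0.04525753]
grip_width 1.0033688209709837
side [[391.76700262   0.         275.91482055]
 [  0.         391.76700262 205.37732674]
 [  0.           0.           1.        ]] [[-0.99930321 -0.03613643  0.00934094]
 [-0.03025999  0.63787864 -0.76954218]
 [ 0.02185012 -0.76928863 -0.63852766]] [464.12750737  95.02557624 907.34878084]
top [[407.36209942   0.         273.04411015]
 [  0.         407.36209942 207.57638409]
 [  0.           0.           1.        ]] [[ 0.0187707  -0.99981793  0.00342899]
 [-0.99186586 -0.01905303 -0.12585348]
 [ 0.12589589 -0.00103874 -0.99204291]] [-47.13563654 469.71220122 928.11141093]
```

View pics/side0.png

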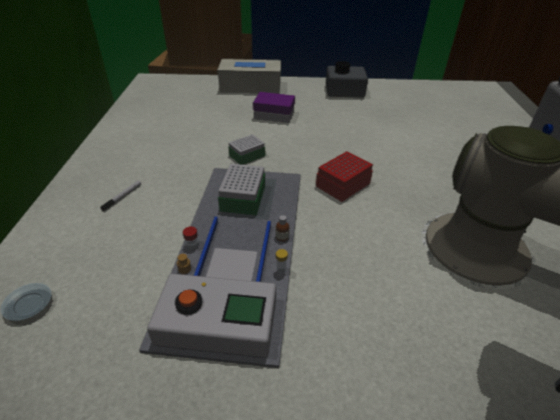

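View pics/top0.png

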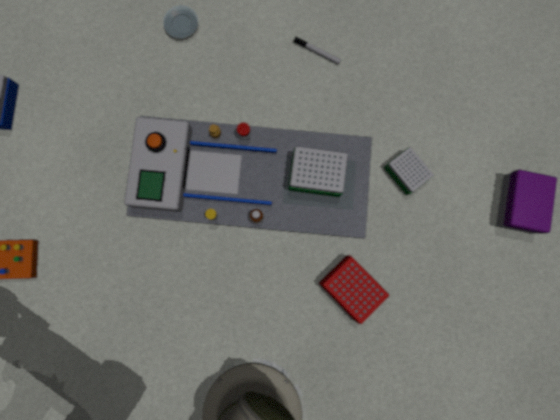

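The side view shows the green box at about (243,190), the rails at (206,245) and (263,250), the console at (215,315) and the button at (187,298). The top view shows the box at (319,171), the rails at y≈147 and 199 px, the button at (155,141) and the distractor small green box at (408,171). The lane runs roughly along world +y. Next I'll measure.

```bash
cat > h.py <<'E'
import numpy as np, cv2
from rig import sense, eyes, ctrl
def cap(n,save=None):
    c=eyes.capture(n)
    if save: cv2.imwrite(f"pics/{save}.png",c["pixels"][:,:,::-1])
    return c
def ray(c,px):
    d=c["R"].T@np.linalg.solve(c["mtx"],[px[0],px[1],1.]); o=-c["R"].T@c["t"]; return o,d/np.linalg.norm(d)
def onz(c,px,z):
    o,d=ray(c,px); return o+d*(z-o[2])/d[2]
def tri(c1,p1,c2,p2):
    P=[c["mtx"]@np.c_[c["R"],c["t"]] for c in (c1,c2)]
    X=cv2.triangulatePoints(P[0],P[1],np.float64(p1).reshape(2,1),np.float64(p2).reshape(2,1)).ravel(); return X[:3]/X[3]
def hsv(c): return cv2.cvtColor(c["pixels"],cv2.COLOR_RGB2HSV)
def blobs(m,amin=15):
    n,l,s,ce=cv2.connectedComponentsWithStats(m.astype(np.uint8)); return [(s[i,4],ce[i].round(1),s[i,:4],l==i) for i in range(1,n) if s[i,4]>=amin]
E
python3 - <<'E'
from h import *
C={n:cap(n) for n in ("side","top")}
for n,c in C.items():
    H=hsv(c); h,s,v=[H[...,i].astype(int) for i in range(3)]
    print(n)
    for nm,m in dict(blue=(h>105)&(h<130)&(s>120)&(v>50),orange=(h<12)&(s>170)&(v>120),green=(h>50)&(h<90)&(s>80)&(v>25)).items():
        for a,ce,bb,_ in blobs(m,25): print(nm,a,ce,bb, onz(c,ce,30).round(0))
    roi=dict(side=(140,160,310,360),top=(120,110,380,240))[n]
    x0,y0,x1,y1=roi
    cv2.imwrite(f"pics/z_{n}.png",cv2.resize(c["pixels"][y0:y1,x0:x1,::-1],None,fx=3,fy=3,interpolation=cv2.INTER_CUBIC))
E
```

```text
side
blue 96 [250.5  64.2] [236  63  28   4] [  614. -1049.    30.]
blue 244 [205.6 246.6] [194 217  23  58] [617.  58.  30.]
blue 237 [263.2 251.4] [256 221  15  60] [490.  67.  30.]
orange 154 [187.3 296.2] [180 290  16  13] [629. 191.  30.]
green 12304 [82.5 74.7] [  0   0 167 239] [1287. -888.   30.]
green 348 [246.   16.2] [240   0  12  34] [  707. -1828.    30.]
green 2570 [437.3  38.3] [412   0  53  80] [ -313. -1476.    30.]
green 72 [15.1  9.5] [ 8  3 15 16] [ 2117. -1876.    30.]
green 45 [23.8 18.4] [15 12 16 12] [ 1962. -1688.    30.]
green 40 [37.9 17.2] [32 13 15  9] [ 1896. -1718.    30.]
green 41 [32.4 32.3] [26 27 12 10] [ 1780. -1435.    30.]
green 114 [ 8.1 88. ] [ 0 80 21 18] [1512. -742.   30.]
green 32 [  2.1 108. ] [ 0 99  8 16] [1438. -575.   30.]
green 53 [  2.7 131.1] [  0 124   8  15] [1344. -417.   30.]
green 197 [246.5 155.7] [230 148  34  15] [ 562. -313.   30.]
green 68 [ 11.  172.5] [  4 167  14  12] [1193. -196.   30.]
green 604 [242.1 203.1] [219 174  46  41] [552. -95.  30.]
green 842 [243.9 308.7] [225 295  39  28] [517. 215.  30.]
top
blue 252 [  6.6 101.8] [ 0 79 18 47] [717. 613.  30.]
blue 356 [232.8 146.3] [190 141  87  12] [617.  61.  30.]
blue 331 [227.1 198.7] [183 193  89  12] [489.  70.  30.]
orange 593 [357.7 289.3] [326 259  61  63] [ 285. -236.   30.]
orange 92 [338.9 293.6] [329 284  21  22] [ 275. -193.   30.]
green 156 [396.9 179.9] [385 166  26  28] [ 542. -331.   30.]
green 629 [150.2 184.9] [138 171  26  29] [519. 253.  30.]
green 188 [313.8 191.3] [288 186  54  11] [ 511. -134.   30.]
```

View pics/z_top.png

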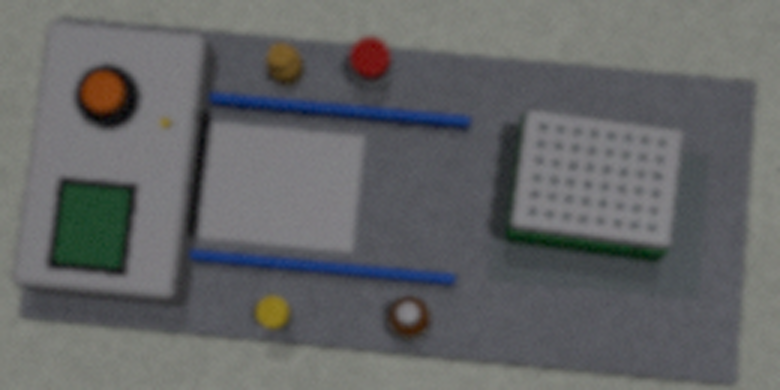

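View pics/z_side.png

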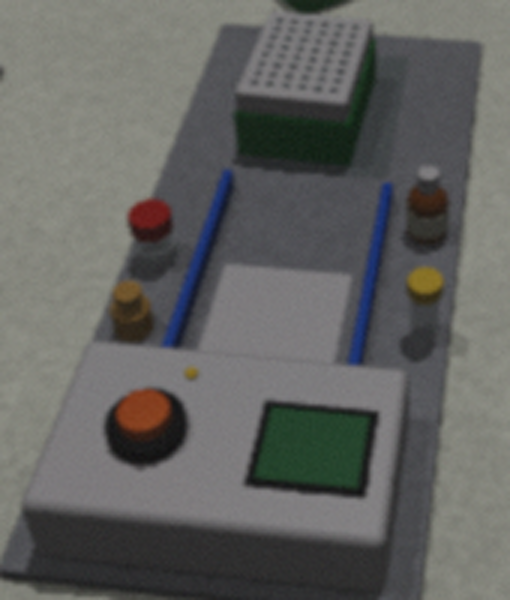

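```bash
cat > meas.py <<'E'
from h import *
def rails(c,lim):
    H=hsv(c); h,s,v=[H[...,i].astype(int) for i in range(3)]
    m=(h>105)&(h<130)&(s>120)&(v>50)
    out=[]
    for a,ce,bb,l in blobs(m,150):
        if lim(ce):
            ys,xs=np.nonzero(l); P=np.array([onz(c,p,30)[:2] for p in zip(xs,ys)])
            mu=P.mean(0); d=np.linalg.svd(P-mu,full_matrices=False)[2][0]; d*=np.sign(d[1]); t=(P-mu)@d
            mid=mu+d*(t.max()+t.min())/2
            out.append((mid,d,t.max()-t.min()))
    return out
def boxtop(c,roi,z,thr=150):
    # white, low saturation top region inside roi -> 4 corners on plane z
    x0,y0,x1,y1=roi; H=hsv(c)[y0:y1,x0:x1]
    m=((H[...,1]<50)&(H[...,2]>thr)).astype(np.uint8)
    m=cv2.morphologyEx(m,cv2.MORPH_CLOSE,np.ones((5,5),np.uint8))
    b=max(blobs(m),key=lambda q:q[0]); k,_=cv2.findContours(b[3].astype(np.uint8),0,2)
    k=max(k,key=cv2.contourArea).reshape(-1,2)+[x0,y0]
    W=np.array([onz(c,p,z)[:2] for p in k],np.float32)
    return cv2.minAreaRect(W),k
E
python3 - <<'E'
from meas import *
T=cap("top");S=cap("side")
for c,l in ((T,lambda p:100<p[0]<300),(S,lambda p:p[1]>150)):
    for r in rails(c,l): print(r[0].round(1),np.degrees(np.arctan2(r[1][1],r[1][0])).round(2),r[2].round(1))
H=hsv(T); print(H[165:185:6,285:355:6,2]); print(H[165:185:6,285:355:6,1])
for thr in (100,115,130):
  for c,roi in ((T,(280,140,360,200)),(S,(215,160,275,205))):
    r,k=boxtop(c,roi,75,thr); print(thr,np.round(r[0],1),np.round(r[1],1),round(r[2],2))
E
```

```text
[616.5  60.8] 85.64 207.4
[489.5  70.8] 85.65 208.7
[615.9  47.8] 85.74 177.2
[489.1  57. ] 85.69 178.9
[[ 77  51 127 122 114 112 116 121 127 126 121  77]
 [ 59  62 128 122 108 103 108 118 127 126 104  84]
 [ 52  85 130 123 114 102 106 118 128 130  90  84]
 [ 51 108 128 126 118 112 112 122 129 131  89  86]]
[[20 65  4  8  7  9  9  6  8  6  6 23]
 [35 21  6  8 14 15 12  9  8  6 12 36]
 [25 12  6  6 13  8 12  9  8  6 17 24]
 [30  5  4  6  6 11  9  6  6  6 23 24]]
100 [ 556.  -141.1] [119.5  90.9] 83.29
100 [ 553.  -149.9] [156.7 142.9] 2.89
115 [ 555.9 -140.6] [115.9  87.4] 83.29
115 [ 553.  -149.9] [156.7 142.9] 2.89
130 [ 555.3 -140.4] [110.   81.3] 83.39
130 [ 504.9 -200.5] [55.4 46.8] 2.85
```

```bash
cat >> meas.py <<'E'
from scipy.spatial.transform import Rotation as Rn
LO=np.array([547.8,1.0]); LA=np.radians(85.67)
d=np.array([np.cos(LA),np.sin(LA)]); n=np.array([-d[1],d[0]])
def tolane(p): q=np.asarray(p)[:2]-LO; return np.array([q@d,q@n])
def toworld(x,y): return LO+x*d+y*n
def tool():
    s=sense(); w=s["ee_rot"]; return s,Rn.from_quat([w[1],w[2],w[3],w[0]]).as_matrix()
E
python3 - <<'E'
from meas import *
T=cap("top");S=cap("side")
f=lambda p,x,y:(p[0]/3+x-1/3,p[1]/3+y-1/3)
print("deck corners",[tolane(onz(T,f(p,120,110),10)).round(1) for p in ((755,80),(738,380),(20,318))])
a=[(527,112),(683,130),(668,248),(513,232)]; b=[(238,93),(268,15),(373,22),(350,108)]
for p,q in zip(a,b): X=tri(T,f(p,120,110),S,f(q,140,160)); print("box top",X.round(1),tolane(X).round(1))
X=tri(T,f((103,92),120,110),S,f((143,410),140,160)); print("button",X.round(1),tolane(X).round(1))
for p,q in (((408,313),(428,172)),((272,312),(425,278)),((370,57),(151,217)),((284,52),(128,290))):
    X=tri(T,f(p,120,110),S,f(q,140,160)); print("obj",X.round(0),tolane(X).round(0))
s,R=tool(); print(R.round(3)); print(tolane(s["eef_pos"]).round(1))
E
```

```text
deck corners [array([-268.5, -126.9]), array([-270.8,  119.4]), array([302.7, 124.2])]
box top [605.2 -86.5  74. ] [-82.9 -63.8]
box top [ 595.9 -206.3   68.6] [-203.1  -63.6]
box top [ 503.  -193.9   72.9] [-197.7   30. ]
box top [514.  -77.3  69.1] [-80.6  27.8]
button [611.7 233.5  85.7] [236.6 -46.2]
obj [450.   0.  72.] [-8. 97.]
obj [450. 103.  67.] [ 94. 105.]
obj [653.  36.  52.] [  43. -102.]
obj [656. 104.  47.] [ 111. -100.]
[[ 0.949 -0.     0.314]
 [-0.314 -0.     0.949]
 [-0.    -1.    -0.   ]]
[467.  419.2]
```

```bash
python3 - <<'E'
from meas import *
T=cap("top");S=cap("side")
for nm,c,l in (("top",T,lambda p:100<p[0]<300),("side",S,lambda p:p[1]>150)):
    P0=-c["R"].T@c["t"]; print(nm,"cam",P0.round(0))
    H=hsv(c).astype(int);h,s,v=H[...,0],H[...,1],H[...,2]
    # profile across: sample at world points z=30 along normal, averaging along rail
    rgb=c["pixels"].astype(np.float32); bl=rgb[...,2]-rgb[...,0]
    for ys in (-64,64):
        offs=np.arange(-12,12.1,1); prof=[]
        for o in offs:
            xs=np.arange(-20,120,3); W=np.array([[*toworld(x,ys+o),30] for x in xs])
            q=(c["mtx"]@(c["R"]@W.T+c["t"][:,None])); q=(q[:2]/q[2]).astype(np.float32)
            prof.append(cv2.remap(bl,q[0][None],q[1][None],cv2.INTER_LINEAR).mean())
        print(ys,dict(zip(offs.astype(int),np.round(prof).astype(int))))
E
```

```text
top cam [350. -37. 980.]
-64 {np.int64(-12): np.int64(6), np.int64(-11): np.int64(6), np.int64(-10): np.int64(8), np.int64(-9): np.int64(10), np.int64(-8): np.int64(16), np.int64(-7): np.int64(24), np.int64(-6): np.int64(35), np.int64(-5): np.int64(48), np.int64(-4): np.int64(62), np.int64(-3): np.int64(74), np.int64(-2): np.int64(83), np.int64(-1): np.int64(87), np.int64(0): np.int64(86), np.int64(1): np.int64(81), np.int64(2): np.int64(72), np.int64(3): np.int64(61), np.int64(4): np.int64(47), np.int64(5): np.int64(34), np.int64(6): np.int64(23), np.int64(7): np.int64(16), np.int64(8): np.int64(12), np.int64(9): np.int64(9), np.int64(10): np.int64(7), np.int64(11): np.int64(7), np.int64(12): np.int64(6)}
64 {np.int64(-12): np.int64(6), np.int64(-11): np.int64(7), np.int64(-10): np.int64(8), np.int64(-9): np.int64(11), np.int64(-8): np.int64(16), np.int64(-7): np.int64(24), np.int64(-6): np.int64(36), np.int64(-5): np.int64(51), np.int64(-4): np.int64(65), np.int64(-3): np.int64(77), np.int64(-2): np.int64(85), np.int64(-1): np.int64(88), np.int64(0): np.int64(85), np.int64(1): np.i
[... 1006 characters left out ...]
: np.int64(4)}
64 {np.int64(-12): np.int64(4), np.int64(-11): np.int64(4), np.int64(-10): np.int64(5), np.int64(-9): np.int64(7), np.int64(-8): np.int64(12), np.int64(-7): np.int64(22), np.int64(-6): np.int64(37), np.int64(-5): np.int64(53), np.int64(-4): np.int64(68), np.int64(-3): np.int64(79), np.int64(-2): np.int64(84), np.int64(-1): np.int64(83), np.int64(0): np.int64(75), np.int64(1): np.int64(63), np.int64(2): np.int64(48), np.int64(3): np.int64(33), np.int64(4): np.int64(19), np.int64(5): np.int64(11), np.int64(6): np.int64(7), np.int64(7): np.int64(5), np.int64(8): np.int64(5), np.int64(9): np.int64(4), np.int64(10): np.int64(4), np.int64(11): np.int64(5), np.int64(12): np.int64(5)}
```

```bash
sed -i 's/LO=np.array(\[547.8,1.0\])/LO=np.array([549.1,0.9])/' meas.py
python3 -m handwheel '[{"grip":50,"wy":-0.122},{"grip":50,"wy":-0.122},{"grip":50,"tz":-30,"tx":25},{"grip":50,"tz":-30,"tx":25},{"grip":50,"tz":-30,"tx":25},{"grip":50,"tz":-30,"tx":25},{"grip":50,"tz":-30,"tx":25},{"grip":50,"tz":-30,"tx":25},{"grip":50,"tz":-30,"tx":25},{"grip":50,"tz":-30,"tx":25}]'
python3 -m handwheel '[{"grip":50,"tz":-30,"tx":25},{"grip":50,"tz":-30,"tx":25},{"grip":50,"tz":-30,"tx":25},{"grip":50,"tz":-30,"tx":25},{"grip":50,"tz":-30,"tx":25},{"grip":50,"tz":-30,"tx":25},{"grip":50,"tz":-30,"tx":25},{"grip":50,"tz":-30,"tx":25},{"grip":50,"tz":-30,"tx":25},{"grip":50}]'
cat > st.py <<'E'
from meas import *
s,R=tool(); print("t",s["time_s"],"lane",tolane(s["eef_pos"]).round(1),"z",s["eef_pos"][2].round(1),"F",np.round(s["force"],1),"grip",s["grip_width"])
print("tool x,y,z in lane:",[(np.array([R[:2,i]@d,R[:2,i]@n,R[2,i]])).round(3).tolist() for i in range(3)], "j",np.round(s["joints"],2))
E
python3 st.py
```

```text
t 0.5 lane [467.1 420.5] z 231.3 F [-0.  -0.1 -0.4] grip 1.0039147452807864
tool x,y,z in lane: [[-0.242, -0.97, -0.0], [-0.0, 0.0, -1.0], [0.97, -0.242, -0.0]] j [ 1.03  0.31  1.5   0.    1.33 -0.22]invalid input
invalid input
```

```bash

python3 -m handwheel '[{"grip":50,"tx":0,"ty":0,"tz":0,"wx":0,"wy":-0.122,"wz":0},{"grip":50,"tx":0,"ty":0,"tz":0,"wx":0,"wy":-0.122,"wz":0},{"grip":50,"tx":25,"ty":0,"tz":-30,"wx":0,"wy":0,"wz":0},{"grip":50,"tx":25,"ty":0,"tz":-30,"wx":0,"wy":0,"wz":0}]'
python3 st.py
```

```text
time_s: 0.83
eef_pos: [210.0, 434.4, 231.0]
ee_rot: [-0.707, 0.707, -0.025, 0.025]
force: [1.3, 0.6, 0.1]
grip_width: 0.586
t 0.8333 lane [406.7 370.8] z 231.0 F [1.3 0.6 0.1] grip 0.5859214930414129
tool x,y,z in lane: [[0.004, -1.0, -0.0], [-0.0, 0.0, -1.0], [1.0, 0.004, -0.0]] j [ 0.88  0.22  1.62  0.    1.3  -0.62]
```

Good, orientation is right. From here to lane (-141,-92) takes Δx −548 and Δy −463.

```bash

python3 -m handwheel '[{"grip":50,"tx":25,"ty":0,"tz":-30,"wx":0,"wy":0,"wz":0},{"grip":50,"tx":25,"ty":0,"tz":-30,"wx":0,"wy":0,"wz":0},{"grip":50,"tx":25,"ty":0,"tz":-30,"wx":0,"wy":0,"wz":0},{"grip":50,"tx":25,"ty":0,"tz":-30,"wx":0,"wy":0,"wz":0},{"grip":50,"tx":25,"ty":0,"tz":-30,"wx":0,"wy":0,"wz":0},{"grip":50,"tx":25,"ty":0,"tz":-30,"wx":0,"wy":0,"wz":0},{"grip":50,"tx":25,"ty":0,"tz":-30,"wx":0,"wy":0,"wz":0},{"grip":50,"tx":25,"ty":0,"tz":-30,"wx":0,"wy":0,"wz":0},{"grip":50,"tx":25,"ty":0,"tz":-30,"wx":0,"wy":0,"wz":0},{"grip":50,"tx":25,"ty":0,"tz":-30,"wx":0,"wy":0,"wz":0}]'
python3 st.py
```

```text
time_s: 1.67
eef_pos: [437.7, 114.8, 231.5]
ee_rot: [0.707, -0.707, 0.027, -0.027]
force: [0.7, 1.1, 0.8]
grip_width: 0.589
t 1.6667 lane [105.2 119.6] z 231.5 F [0.7 1.1 0.8] grip 0.5885630058954243
tool x,y,z in lane: [[-0.0, -1.0, 0.001], [0.0, -0.001, -1.0], [1.0, -0.0, 0.0]] j [-0.    0.15  1.7   0.    1.29 -1.5 ]
```

```bash

python3 -m handwheel '[{"grip":50,"tx":23.5,"ty":0,"tz":-27,"wx":0,"wy":0,"wz":0},{"grip":50,"tx":23.5,"ty":0,"tz":-27,"wx":0,"wy":0,"wz":0},{"grip":50,"tx":23.5,"ty":0,"tz":-27,"wx":0,"wy":0,"wz":0},{"grip":50,"tx":23.5,"ty":0,"tz":-27,"wx":0,"wy":0,"wz":0},{"grip":50,"tx":23.5,"ty":0,"tz":-27,"wx":0,"wy":0,"wz":0},{"grip":50,"tx":23.5,"ty":0,"tz":-27,"wx":0,"wy":0,"wz":0},{"grip":50,"tx":23.5,"ty":0,"tz":-27,"wx":0,"wy":0,"wz":0},{"grip":50,"tx":23.5,"ty":0,"tz":-27,"wx":0,"wy":0,"wz":0},{"grip":50,"tx":23.5,"ty":0,"tz":-27,"wx":0,"wy":0,"wz":0},{"grip":50,"tx":0,"ty":0,"tz":0,"wx":0,"wy":0,"wz":0}]'
python3 st.py
```

```text
time_s: 2.5
eef_pos: [631.1, -146.6, 229.3]
ee_rot: [-0.706, 0.707, -0.029, 0.028]
force: [-0.4, -0.8, -1.3]
grip_width: 0.582
t 2.5 lane [-140.9  -92.9] z 229.3 F [-0.4 -0.8 -1.3] grip 0.581546468117317
tool x,y,z in lane: [[-0.004, -1.0, -0.001], [-0.001, 0.001, -1.0], [1.0, -0.004, -0.001]] j [-0.41  0.6   1.08 -0.    1.47 -1.9 ]
```

```bash

python3 -m handwheel '[{"grip":50,"tx":0,"ty":30,"tz":0,"wx":0,"wy":0,"wz":0},{"grip":50,"tx":0,"ty":30,"tz":0,"wx":0,"wy":0,"wz":0},{"grip":50,"tx":0,"ty":30,"tz":0,"wx":0,"wy":0,"wz":0},{"grip":50,"tx":0,"ty":30,"tz":0,"wx":0,"wy":0,"wz":0},{"grip":50,"tx":0,"ty":30,"tz":0,"wx":0,"wy":0,"wz":0},{"grip":50,"tx":0,"ty":30,"tz":0,"wx":0,"wy":0,"wz":0},{"grip":50,"tx":0,"ty":16,"tz":0,"wx":0,"wy":0,"wz":0},{"grip":50,"tx":0,"ty":0,"tz":0,"wx":0,"wy":0,"wz":0},{"grip":50,"tx":0,"ty":0,"tz":0,"wx":0,"wy":0,"wz":0}]'
python3 st.py
python3 - <<'E'
from h import *
cap("side","s1");cap("top","t1")
E
```

```text
time_s: 3.25
eef_pos: [629.3, -141.5, 35.3]
ee_rot: [0.707, -0.707, 0.027, -0.027]
force: [0.1, -0.2, 1.0]
grip_width: 0.584
t 3.25 lane [-135.9  -90.8] z 35.3 F [ 0.1 -0.2  1. ] grip 0.5840857575941856
tool x,y,z in lane: [[-0.0, -1.0, -0.001], [0.0, 0.001, -1.0], [1.0, -0.0, 0.0]] j [-0.4   0.77  1.31 -0.    1.07 -1.9 ]
```

View pics/s1.png

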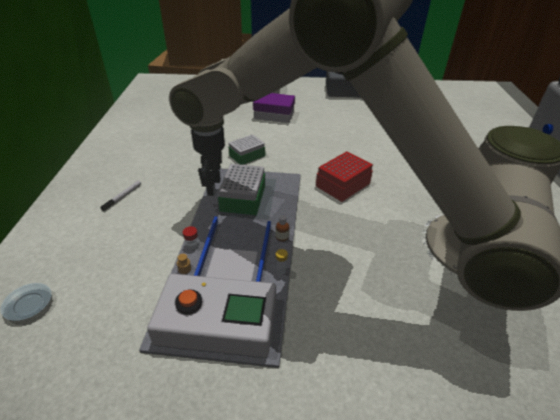

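View pics/t1.png

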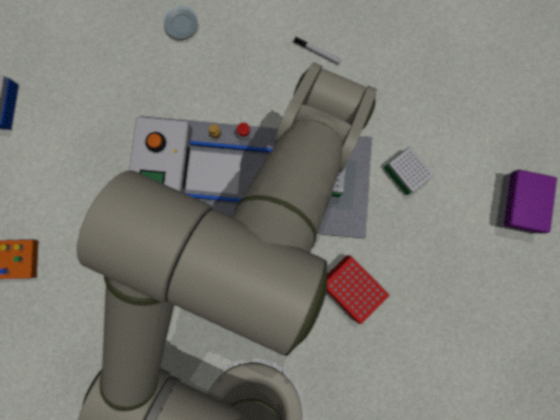

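```bash

python3 -m handwheel '[{"grip":50,"tx":-6,"ty":0,"tz":0,"wx":0,"wy":0,"wz":0},{"grip":50,"tx":-5,"ty":0,"tz":0,"wx":0,"wy":0,"wz":0},{"grip":50,"tx":-3,"ty":0,"tz":0,"wx":0,"wy":0,"wz":0},{"grip":50,"tx":-3,"ty":0,"tz":0,"wx":0,"wy":0,"wz":0},{"grip":50,"tx":-3,"ty":0,"tz":0,"wx":0,"wy":0,"wz":0},{"grip":50,"tx":-3,"ty":0,"tz":0,"wx":0,"wy":0,"wz":0},{"grip":50,"tx":-3,"ty":0,"tz":0,"wx":0,"wy":0,"wz":0}]'
python3 st.py
python3 - <<'E'
from h import *
c=cap("side"); cv2.imwrite("pics/s2.png",cv2.resize(c["pixels"][150:280,170:310,::-1],None,fx=4,fy=4,interpolation=cv2.INTER_CUBIC))
E
```

```text
time_s: 3.93
eef_pos: [603.8, -139.9, 35.9]
ee_rot: [-0.706, 0.707, -0.026, 0.027]
force: [4.6, 0.2, 2.4]
grip_width: 0.588
t 3.9333 lane [-136.3  -65.2] z 35.9 F [4.6 0.2 2.4] grip 0.5876141984709596
tool x,y,z in lane: [[-0.0, -1.0, 0.002], [-0.001, -0.002, -1.0], [1.0, -0.0, -0.001]] j [-0.42  0.72  1.4  -0.    1.02 -1.91]
```

View pics/s2.png

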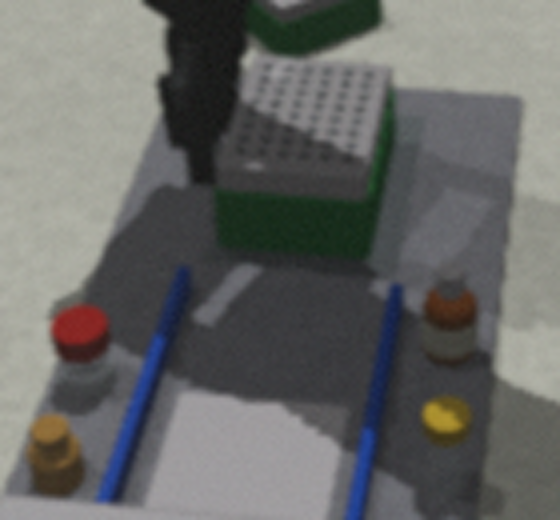

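The zoomed side view shows the finger touching the box's left (lane-right) side. The front bottom corners are at zoom (217,247) and (372,260), which is about (224,212) and (263,215) in the image.

```bash
python3 - <<'E'
from meas import *
c=cap("side")
f=lambda p:(p[0]/4+170-.4,p[1]/4+150-.4)
for p,z in (((217,247),10),((372,260),10)):
    print(tolane(onz(c,f(p),z)).round(1))
# sub-pixel edges of green front face at z=30 plane: sample green-ness along lane y at x=-78.5
g=c["pixels"].astype(np.float32); 
for z in (20,30,40):
    ys=np.arange(-90,70,1.); W=np.array([[*toworld(-72,y),z] for y in ys])
    q=c["mtx"]@(c["R"]@W.T+c["t"][:,None]); q=(q[:2]/q[2]).astype(np.float32)
    v=cv2.remap(g[...,1]-g[...,0],q[0][None],q[1][None],cv2.INTER_LINEAR)[0]; t=(np.median(v[60:100]))/2
    i=np.nonzero(v>t)[0]; i=i[(ys[i]>-75)&(ys[i]<60)]; print(z,ys[i[0]],ys[i[-1]])
E
```

```text
[-82.1 -55.1]
[-81.7  42.7]
20 -52.0 44.0
30 -50.0 44.0
40 -49.0 47.0
```

```bash

python3 -m handwheel '[{"grip":50,"tx":-3,"ty":0,"tz":0,"wx":0,"wy":0,"wz":0},{"grip":50,"tx":-3,"ty":0,"tz":0,"wx":0,"wy":0,"wz":0},{"grip":50,"tx":0,"ty":0,"tz":0,"wx":0,"wy":0,"wz":0}]'
python3 st.py
python3 -m handwheel '[{"grip":50,"tx":15,"ty":0,"tz":0,"wx":0,"wy":0,"wz":0},{"grip":50,"tx":15,"ty":0,"tz":0,"wx":0,"wy":0,"wz":0},{"grip":50,"tx":0,"ty":-40,"tz":0,"wx":0,"wy":0,"wz":0},{"grip":50,"tx":0,"ty":-40,"tz":0,"wx":0,"wy":0,"wz":0},{"grip":50,"tx":0,"ty":-20,"tz":0,"wx":0,"wy":0,"wz":0}]'
python3 st.py
```

```text
time_s: 4.28
eef_pos: [597.0, -139.2, 35.2]
ee_rot: [0.707, -0.707, 0.027, -0.027]
force: [2.2, -1.0, 0.5]
grip_width: 0.589
t 4.2833 lane [-136.1  -58.3] z 35.2 F [ 2.2 -1.   0.5] grip 0.5886246146064108
tool x,y,z in lane: [[-0.0, -1.0, -0.001], [0.0, 0.001, -1.0], [1.0, -0.0, 0.0]] j [-0.42  0.71  1.42 -0.    1.01 -1.91]
time_s: 4.7
eef_pos: [627.9, -141.7, 138.8]
ee_rot: [-0.706, 0.707, -0.026, 0.027]
force: [0.0, -0.2, 1.4]
grip_width: 0.585
t 4.7 lane [-136.2  -89.3] z 138.8 F [ 0.  -0.2  1.4] grip 0.5852280706350408
tool x,y,z in lane: [[-0.0, -1.0, 0.002], [-0.001, -0.002, -1.0], [1.0, -0.0, -0.001]] j [-0.4   0.65  1.23 -0.    1.26 -1.9 ]
```

```bash

python3 -m handwheel '[{"grip":50,"tx":0,"ty":0,"tz":0,"wx":0,"wy":0.12,"wz":0},{"grip":50,"tx":0,"ty":0,"tz":0,"wx":0,"wy":0.12,"wz":0},{"grip":50,"tx":0,"ty":0,"tz":0,"wx":0,"wy":0.12,"wz":0},{"grip":50,"tx":0,"ty":0,"tz":0,"wx":0,"wy":0.12,"wz":0},{"grip":50,"tx":0,"ty":0,"tz":0,"wx":0,"wy":0.12,"wz":0},{"grip":50,"tx":0,"ty":0,"tz":0,"wx":0,"wy":0.12,"wz":0},{"grip":50,"tx":0,"ty":0,"tz":0,"wx":0,"wy":0.12,"wz":0},{"grip":50,"tx":0,"ty":0,"tz":0,"wx":0,"wy":0.12,"wz":0},{"grip":50,"tx":0,"ty":0,"tz":0,"wx":0,"wy":0.12,"wz":0},{"grip":50,"tx":0,"ty":0,"tz":0,"wx":0,"wy":0.12,"wz":0}]'
python3 -m handwheel '[{"grip":50,"tx":0,"ty":0,"tz":0,"wx":0,"wy":0.12,"wz":0},{"grip":50,"tx":0,"ty":0,"tz":0,"wx":0,"wy":0.12,"wz":0},{"grip":50,"tx":0,"ty":0,"tz":0,"wx":0,"wy":0.12,"wz":0},{"grip":50,"tx":0,"ty":0,"tz":0,"wx":0,"wy":0.011,"wz":0},{"grip":50,"tx":30,"ty":0,"tz":-25,"wx":0,"wy":0,"wz":0},{"grip":50,"tx":30,"ty":0,"tz":-25,"wx":0,"wy":0,"wz":0},{"grip":50,"tx":30,"ty":0,"tz":-25,"wx":0,"wy":0,"wz":0},{"grip":50,"tx":12,"ty":0,"tz":-15,"wx":0,"wy":0,"wz":0},{"grip":50,"tx":0,"ty":0,"tz":0,"wx":0,"wy":0,"wz":0},{"grip":50,"tx":0,"ty":0,"tz":0,"wx":0,"wy":0,"wz":0}]'
python3 st.py
python3 - <<'E'
from h import *
cap("side","s3");cap("top","t3")
E
```

```text
time_s: 5.53
eef_pos: [626.5, -141.2, 134.3]
ee_rot: [-0.566, 0.567, -0.424, 0.422]
force: [0.5, -0.2, -0.0]
grip_width: 0.584
time_s: 6.37
eef_pos: [529.2, -236.7, 135.1]
ee_rot: [0.481, -0.481, 0.519, -0.518]
force: [0.4, 0.1, -0.3]
grip_width: 0.583
t 6.3667 lane [-238.4    1.9] z 135.1 F [ 0.4  0.1 -0.3] grip 0.5825104262016052
tool x,y,z in lane: [[-1.0, -0.0, -0.001], [0.001, 0.001, -1.0], [0.0, -1.0, -0.001]] j [-0.62  0.52  1.45  0.    1.17 -0.55]
```

View pics/t3.png

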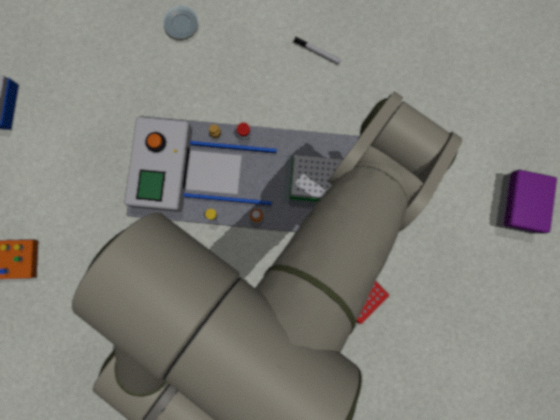

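View pics/s3.png

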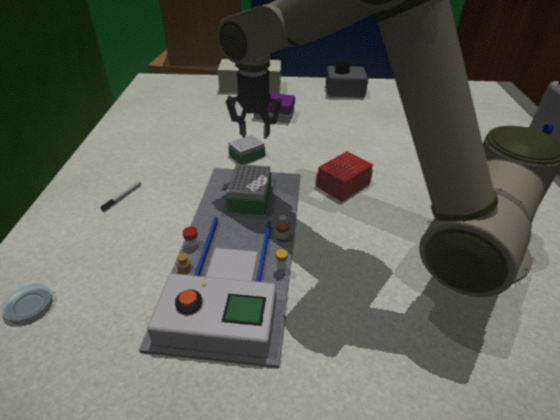

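```bash
cat > zs.py <<'E'
import sys
from meas import *
n,x0,y0,x1,y1,out=sys.argv[1],*map(int,sys.argv[2:6]),sys.argv[6]
c=cap(n); cv2.imwrite(f"pics/{out}.png",cv2.resize(c["pixels"][y0:y1,x0:x1,::-1],None,fx=6,fy=6,interpolation=cv2.INTER_CUBIC))
E
python3 zs.py side 205 155 295 235 s4; python3 zs.py top 270 140 350 215 t4
```

```text
(no output)
```

View pics/s4.png

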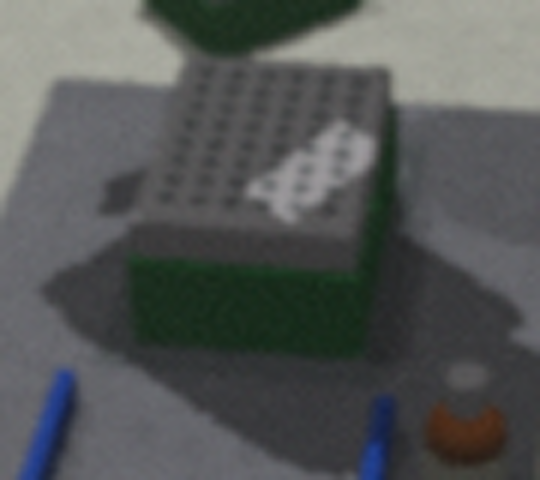

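View pics/t4.png

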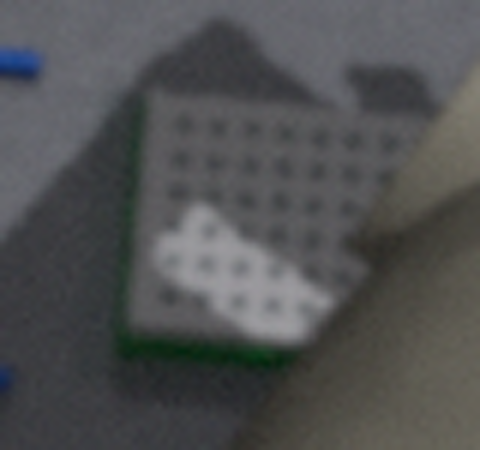

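```bash
python3 - <<'E'
from meas import *
S=cap("side");T=cap("top")
f=lambda p,x,y:(p[0]/6+x-.4,p[1]/6+y-.4)
for p,z in (((138,345),10),((362,355),10),((131,258),54),((361,270),54),((140,222),75),((357,237),75)): print(z,tolane(onz(S,f(p,205,155),z)).round(1))
for p,z in (((148,92),75),((128,331),75),((120,355),54)): print("t",z,tolane(onz(T,f(p,270,140),z)).round(1))
E
```

```text
10 [-80.4 -45.3]
10 [-85.5  48. ]
54 [-83.2 -45.6]
54 [-87.   47.8]
75 [-80.5 -39.9]
75 [-81.6  47.1]
t 75 [-82.  -43.7]
t 75 [-82.6  48.4]
t 54 [-81.1  54.6]
```

```bash

python3 -m handwheel '[{"grip":50,"tx":0,"ty":35,"tz":0,"wx":0,"wy":0,"wz":0},{"grip":50,"tx":0,"ty":35,"tz":0,"wx":0,"wy":0,"wz":0},{"grip":50,"tx":0,"ty":31,"tz":0,"wx":0,"wy":0,"wz":0},{"grip":50,"tx":0,"ty":0,"tz":0,"wx":0,"wy":0,"wz":0},{"grip":50,"tx":-6,"ty":0,"tz":0,"wx":0,"wy":0,"wz":0},{"grip":50,"tx":-6,"ty":0,"tz":0,"wx":0,"wy":0,"wz":0},{"grip":50,"tx":0,"ty":0,"tz":0,"wx":0,"wy":0,"wz":0}]'
python3 st.py
```

```text
time_s: 7.25
eef_pos: [532.0, -223.6, 36.5]
ee_rot: [-0.481, 0.481, -0.517, 0.519]
force: [0.9, 0.8, -0.2]
grip_width: 0.585
t 7.25 lane [-2.252e+02  1.000e-01] z 36.5 F [ 0.9  0.8 -0.2] grip 0.5851637308378546
tool x,y,z in lane: [[-1.0, -0.001, 0.001], [-0.001, -0.003, -1.0], [0.001, -1.0, 0.003]] j [-0.6   0.64  1.55  0.    0.95 -0.53]
```

```bash

python3 -m handwheel '[{"grip":50,"tx":-4,"ty":0,"tz":0,"wx":0,"wy":0,"wz":0},{"grip":50,"tx":-3,"ty":0,"tz":0,"wx":0,"wy":0,"wz":0},{"grip":50,"tx":-3,"ty":0,"tz":0,"wx":0,"wy":0,"wz":0},{"grip":50,"tx":-3,"ty":0,"tz":0,"wx":0,"wy":0,"wz":0},{"grip":50,"tx":-4,"ty":0,"tz":0,"wx":0,"wy":0,"wz":0},{"grip":50,"tx":-4,"ty":0,"tz":0,"wx":0,"wy":0,"wz":0},{"grip":50,"tx":-4,"ty":0,"tz":0,"wx":0,"wy":0,"wz":0},{"grip":50,"tx":-4,"ty":0,"tz":0,"wx":0,"wy":0,"wz":0},{"grip":50,"tx":-4,"ty":0,"tz":0,"wx":0,"wy":0,"wz":0},{"grip":50,"tx":0,"ty":0,"tz":0,"wx":0,"wy":0,"wz":0}]'
python3 st.py; python3 zs.py side 205 155 295 235 s5; python3 zs.py top 240 140 340 215 t5
```

```text
time_s: 8.08
eef_pos: [533.3, -190.4, 34.1]
ee_rot: [0.481, -0.481, 0.519, -0.518]
force: [-0.0, -0.1, -0.1]
grip_width: 0.585
t 8.0833 lane [-192.     1.3] z 34.1 F [-0.  -0.1 -0.1] grip 0.5851392490652746
tool x,y,z in lane: [[-1.0, -0.0, -0.001], [0.001, 0.001, -1.0], [0.0, -1.0, -0.001]] j [-0.55  0.63  1.58  0.    0.94 -0.47]
```

View pics/s5.png

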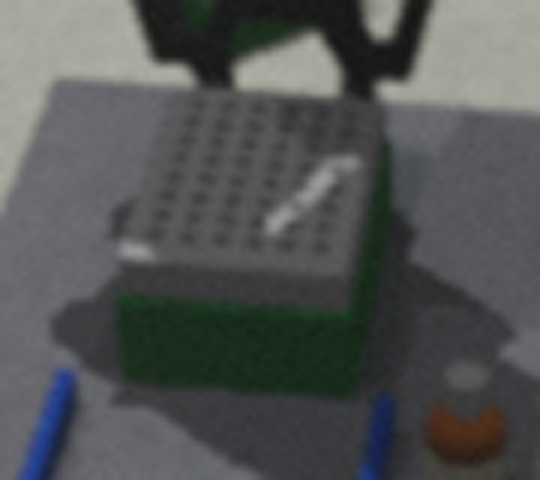

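View pics/t5.png

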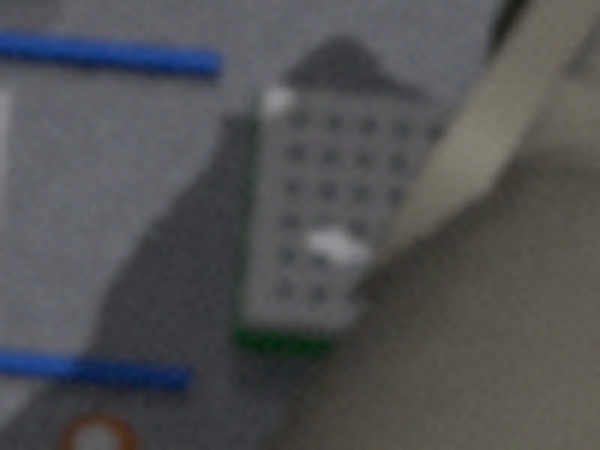

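```bash
python3 - <<'E'
from meas import *
S=cap("side");T=cap("top")
f=lambda p,x,y:(p[0]/6+x-.4,p[1]/6+y-.4)
for p,z in (((127,378),10),((355,394),10),((118,301),54),((353,316),54)): print(z,tolane(onz(S,f(p,205,155),z)).round(1))
for p,z in (((262,88),75),((243,325),75),((236,347),54),((221,64),30),((190,379),30)): print("t",z,tolane(onz(T,f(p,240,140),z)).round(1))
E
```

```text
10 [-59.5 -45.5]
10 [-61.2  48.4]
54 [-55.8 -45. ]
54 [-58.   48.5]
t 75 [-57.  -42.9]
t 75 [-58.2  48.5]
t 54 [-56.4  53.8]
t 30 [-40. -63.]
t 30 [-39.7  64.5]
```

```bash

python3 -m handwheel '[{"grip":50,"tx":-4,"ty":0,"tz":0.2,"wx":0,"wy":0,"wz":0},{"grip":50,"tx":-6,"ty":0,"tz":0.2,"wx":0,"wy":0,"wz":0},{"grip":50,"tx":-6,"ty":0,"tz":0.2,"wx":0,"wy":0,"wz":0},{"grip":50,"tx":-6,"ty":0,"tz":0.2,"wx":0,"wy":0,"wz":0},{"grip":50,"tx":-6,"ty":0,"tz":0.2,"wx":0,"wy":0,"wz":0},{"grip":50,"tx":-6,"ty":0,"tz":0.2,"wx":0,"wy":0,"wz":0},{"grip":50,"tx":-6,"ty":0,"tz":0.2,"wx":0,"wy":0,"wz":0},{"grip":50,"tx":-6,"ty":0,"tz":0.2,"wx":0,"wy":0,"wz":0},{"grip":50,"tx":-5,"ty":0,"tz":0.2,"wx":0,"wy":0,"wz":0},{"grip":50,"tx":-3,"ty":0,"tz":0.2,"wx":0,"wy":0,"wz":0}]'
python3 st.py; python3 zs.py side 195 165 285 255 s6; python3 zs.py top 210 140 310 215 t6
```

```text
time_s: 9.12
eef_pos: [539.5, -137.0, 34.3]
ee_rot: [0.481, -0.481, 0.519, -0.518]
force: [0.7, -1.5, -1.6]
grip_width: 0.585
t 9.1167 lane [-138.2   -0.9] z 34.3 F [ 0.7 -1.5 -1.6] grip 0.58508920026345
tool x,y,z in lane: [[-1.0, -0.0, -0.0], [0.0, 0.0, -1.0], [0.0, -1.0, -0.0]] j [-0.46  0.61  1.61  0.    0.92 -0.38]
```

View pics/s6.png

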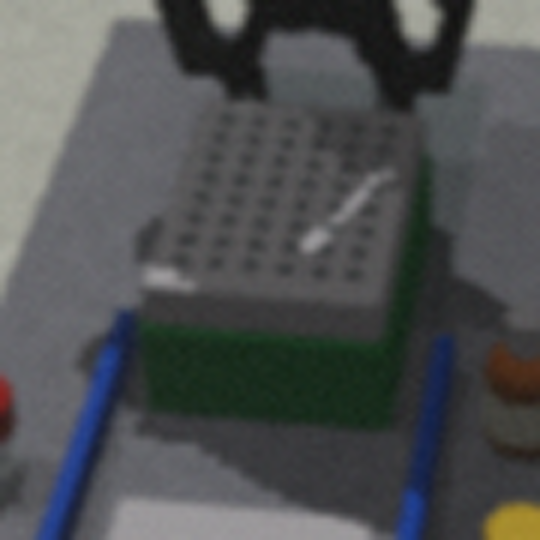

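View pics/t6.png

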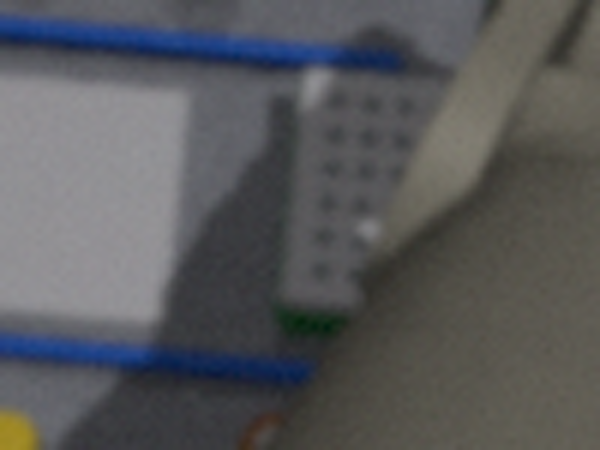

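```bash
python3 - <<'E'
from meas import *
S=cap("side");T=cap("top")
f=lambda p,x,y:(p[0]/6+x-.4,p[1]/6+y-.4)
for p,z in (((150,404),10),((389,424),10),((140,324),54),((386,341),54),((122,318),30),((443,343),30)): print(z,tolane(onz(S,f(p,195,165),z)).round(1))
for p,z in (((304,68),75),((286,303),75),((278,326),54),((401,60),30),((311,372),30)): print("t",z,tolane(onz(T,f(p,210,140),z)).round(1))
E
```

```text
10 [ -7.8 -49.2]
10 [-8.  45.4]
54 [ -5.5 -48.9]
54 [-7.3 45.2]
30 [-34.4 -64.8]
30 [-35.2  63.2]
t 75 [ -4.1 -45.7]
t 75 [-6.2 45. ]
t 54 [-3.  50.7]
t 30 [-39.8 -64.6]
t 30 [-16.4  63.9]
```

```bash

python3 -m handwheel '[{"grip":50,"tx":-4,"ty":0,"tz":-0.1,"wx":0,"wy":0,"wz":0},{"grip":50,"tx":-6,"ty":0,"tz":-0.1,"wx":0,"wy":0,"wz":0},{"grip":50,"tx":-7,"ty":0,"tz":-0.1,"wx":0,"wy":0,"wz":0},{"grip":50,"tx":-7,"ty":0,"tz":-0.1,"wx":0,"wy":0,"wz":0},{"grip":50,"tx":-7,"ty":0,"tz":-0.1,"wx":0,"wy":0,"wz":0},{"grip":50,"tx":-7,"ty":0,"tz":-0.1,"wx":0,"wy":0,"wz":0},{"grip":50,"tx":-7,"ty":0,"tz":0,"wx":0,"wy":0,"wz":0},{"grip":50,"tx":-7,"ty":0,"tz":0,"wx":0,"wy":0,"wz":0},{"grip":50,"tx":-5,"ty":0,"tz":0,"wx":0,"wy":0,"wz":0},{"grip":50,"tx":-3,"ty":0,"tz":0,"wx":0,"wy":0,"wz":0}]'
python3 st.py; python3 zs.py side 180 180 280 270 s7; python3 zs.py top 180 140 280 215 t7
```

```text
time_s: 10.15
eef_pos: [543.5, -77.2, 34.4]
ee_rot: [-0.481, 0.481, -0.518, 0.519]
force: [0.1, -2.9, 1.7]
grip_width: 0.586
t 10.15 lane [-78.3  -0.3] z 34.4 F [ 0.1 -2.9  1.7] grip 0.5856148648087978
tool x,y,z in lane: [[-1.0, -0.0, 0.0], [-0.0, -0.0, -1.0], [0.0, -1.0, 0.0]] j [-0.35  0.6   1.63 -0.    0.91 -0.28]
```

View pics/s7.png

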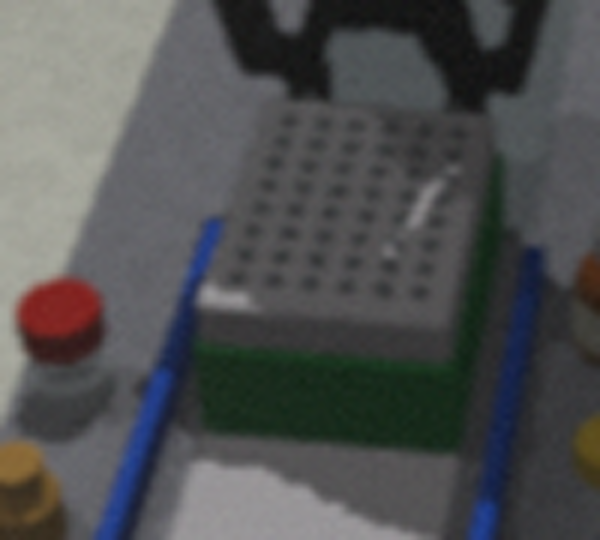

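View pics/t7.png

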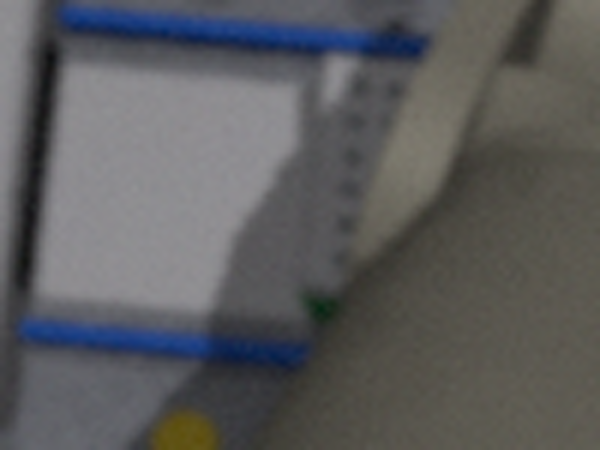

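```bash
python3 - <<'E'
from meas import *
S=cap("side");T=cap("top")
f=lambda p,x,y:(p[0]/6+x-.4,p[1]/6+y-.4)
for p,z in (((207,427),10),((460,448),10),((197,345),54),((460,362),54)): print(z,tolane(onz(S,f(p,180,180),z)).round(1))
for p,z in (((324,54),75),((304,288),75)): print("t",z,tolane(onz(T,f(p,180,140),z)).round(1))
E
```

```text
10 [ 53.4 -47.9]
10 [52.6 47.2]
54 [ 54.9 -47.1]
54 [52.  48.1]
t 75 [ 57.  -45.3]
t 75 [54.9 45.1]
```

```bash

python3 -m handwheel '[{"grip":50,"tx":-4,"ty":0,"tz":0,"wx":0,"wy":0,"wz":0},{"grip":50,"tx":-6,"ty":0,"tz":0,"wx":0,"wy":0,"wz":0},{"grip":50,"tx":-7,"ty":0,"tz":0,"wx":0,"wy":0,"wz":0},{"grip":50,"tx":-7,"ty":0,"tz":0,"wx":0,"wy":0,"wz":0},{"grip":50,"tx":-7,"ty":0,"tz":0,"wx":0,"wy":0,"wz":0},{"grip":50,"tx":-7,"ty":0,"tz":0,"wx":0,"wy":0,"wz":0},{"grip":50,"tx":-7,"ty":0,"tz":0,"wx":0,"wy":0,"wz":0},{"grip":50,"tx":-7,"ty":0,"tz":0,"wx":0,"wy":0,"wz":0},{"grip":50,"tx":-5,"ty":0,"tz":0,"wx":0,"wy":0,"wz":0},{"grip":50,"tx":-3,"ty":0,"tz":0,"wx":0,"wy":0,"wz":0}]'
python3 -m handwheel '[{"grip":50,"tx":-4,"ty":0,"tz":0,"wx":0,"wy":0,"wz":0},{"grip":50,"tx":-5,"ty":0,"tz":0,"wx":0,"wy":0,"wz":0},{"grip":50,"tx":-5,"ty":0,"tz":0,"wx":0,"wy":0,"wz":0},{"grip":50,"tx":-5,"ty":0,"tz":0,"wx":0,"wy":0,"wz":0},{"grip":50,"tx":-5,"ty":0,"tz":0,"wx":0,"wy":0,"wz":0},{"grip":50,"tx":-4,"ty":0,"tz":0,"wx":0,"wy":0,"wz":0},{"grip":50,"tx":-3,"ty":0,"tz":0,"wx":0,"wy":0,"wz":0},{"grip":50,"tx":-2,"ty":0,"tz":0,"wx":0,"wy":0,"wz":0},{"grip":50,"tx":0,"ty":0,"tz":0,"wx":0,"wy":0,"wz":0}]'
python3 st.py; python3 zs.py side 160 200 280 300 s8; python3 zs.py top 160 130 280 215 t8
```

```text
time_s: 11.18
eef_pos: [548.0, -17.3, 34.3]
ee_rot: [0.481, -0.481, 0.519, -0.518]
force: [0.9, -2.2, -1.5]
grip_width: 0.588
time_s: 11.93
eef_pos: [550.5, 15.3, 34.3]
ee_rot: [0.481, -0.481, 0.519, -0.519]
force: [-0.9, 0.2, 0.0]
grip_width: 0.585
t 11.9333 lane [14.5 -0.3] z 34.3 F [-0.9  0.2  0. ] grip 0.5854993968336644
tool x,y,z in lane: [[-1.0, 0.0, -0.0], [0.0, -0.0, -1.0], [-0.0, -1.0, 0.0]] j [-0.19  0.6   1.63  0.    0.91 -0.11]
```

View pics/s8.png

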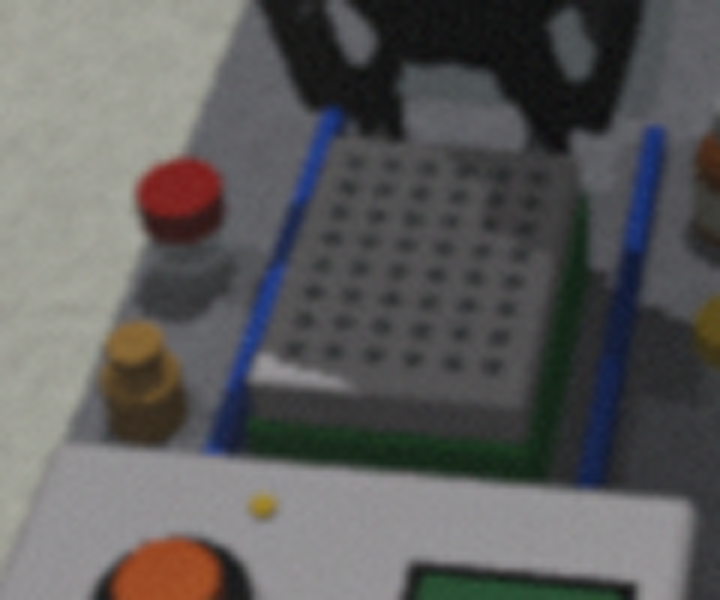

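View pics/t8.png

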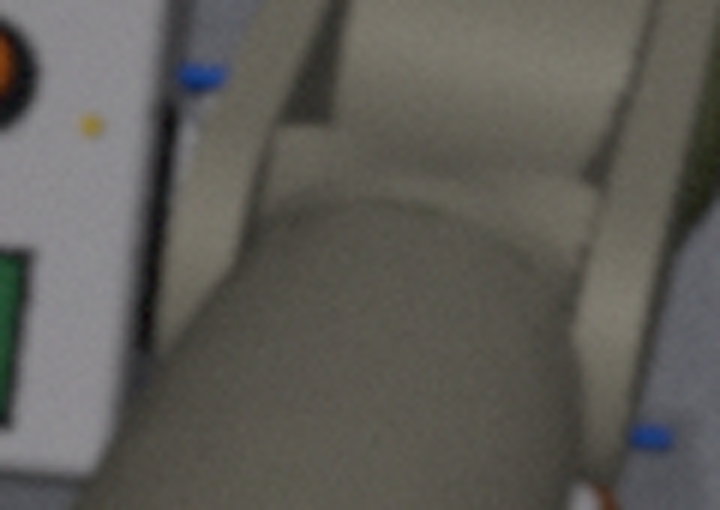

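```bash
python3 - <<'E'
from meas import *
S=cap("side")
f=lambda p:(p[0]/6+160-.4,p[1]/6+200-.4)
for p,z in (((250,415),54),((546,440),54),((252,388),75),((525,408),75)): print(z,tolane(onz(S,f(p),z)).round(1))
E
python3 -m handwheel '[{"grip":50,"tx":-2,"ty":0,"tz":0,"wx":0,"wy":0,"wz":0},{"grip":50,"tx":-2.5,"ty":0,"tz":0,"wx":0,"wy":0,"wz":0},{"grip":50,"tx":-2.5,"ty":0,"tz":0,"wx":0,"wy":0,"wz":0},{"grip":50,"tx":-2.5,"ty":0,"tz":0,"wx":0,"wy":0,"wz":0},{"grip":50,"tx":-2.5,"ty":0,"tz":0,"wx":0,"wy":0,"wz":0},{"grip":50,"tx":-2,"ty":0,"tz":0,"wx":0,"wy":0,"wz":0}]'
python3 st.py
```

```text
54 [145.2 -48. ]
54 [144.1  50.8]
75 [151.6 -43.3]
75 [149.5  45.5]
time_s: 12.58
eef_pos: [551.6, 29.0, 34.4]
ee_rot: [-0.481, 0.481, -0.519, 0.519]
force: [-0.5, -2.6, 0.7]
grip_width: 0.589
t 12.5833 lane [28.3 -0.4] z 34.4 F [-0.5 -2.6  0.7] grip 0.5893078910188537
tool x,y,z in lane: [[-1.0, 0.0, 0.0], [-0.0, -0.0, -1.0], [-0.0, -1.0, 0.0]] j [-0.16  0.6   1.62 -0.    0.91 -0.08]
```

Still sliding at about 2.6 N, so I'll push on in small steps until the force rises.

```bash

python3 -m handwheel '[{"grip":50,"tx":-2,"ty":0,"tz":0,"wx":0,"wy":0,"wz":0},{"grip":50,"tx":-2,"ty":0,"tz":0,"wx":0,"wy":0,"wz":0}]'
python3 -m handwheel '[{"grip":50,"tx":-1,"ty":0,"tz":0,"wx":0,"wy":0,"wz":0},{"grip":50,"tx":-1,"ty":0,"tz":0,"wx":0,"wy":0,"wz":0}]'
python3 -m handwheel '[{"grip":50,"tx":-1,"ty":0,"tz":0,"wx":0,"wy":0,"wz":0}]'; python3 st.py
```

```text
time_s: 12.75
eef_pos: [551.9, 32.9, 34.4]
ee_rot: [-0.481, 0.481, -0.519, 0.519]
force: [0.6, -2.3, 0.7]
grip_width: 0.587
time_s: 12.92
eef_pos: [552.0, 33.9, 34.4]
ee_rot: [-0.48, 0.481, -0.518, 0.519]
force: [-2.6, -13.4, 1.3]
grip_width: 0.587
time_s: 13.0
eef_pos: [552.1, 34.0, 34.4]
ee_rot: [-0.48, 0.482, -0.518, 0.519]
force: [-4.1, -19.8, 2.1]
grip_width: 0.588
t 13.0 lane [33.2 -0.5] z 34.4 F [ -4.1 -19.8   2.1] grip 0.5880411193379135
tool x,y,z in lane: [[-1.0, -0.0, 0.003], [-0.003, 0.0, -1.0], [0.0, -1.0, -0.0]] j [-0.15  0.6   1.62 -0.    0.92 -0.07]
```

It is against the console (20 N at TCP lane x=33). I'll back off, lift and close the fingers.

```bash

python3 -m handwheel '[{"grip":50,"tx":0,"ty":0,"tz":0,"wx":0,"wy":0,"wz":0},{"grip":50,"tx":0,"ty":0,"tz":0,"wx":0,"wy":0,"wz":0},{"grip":50,"tx":3,"ty":0,"tz":0,"wx":0,"wy":0,"wz":0},{"grip":50,"tx":8,"ty":0,"tz":0,"wx":0,"wy":0,"wz":0},{"grip":50,"tx":15,"ty":0,"tz":0,"wx":0,"wy":0,"wz":0},{"grip":50,"tx":0,"ty":-25,"tz":0,"wx":0,"wy":0,"wz":0},{"grip":50,"tx":0,"ty":-40,"tz":0,"wx":0,"wy":0,"wz":0},{"grip":50,"tx":0,"ty":-40,"tz":0,"wx":0,"wy":0,"wz":0},{"grip":50,"tx":0,"ty":-40,"tz":0,"wx":0,"wy":0,"wz":0},{"grip":50,"tx":0,"ty":0,"tz":0,"wx":0,"wy":0,"wz":0}]'
python3 -m handwheel '[{"grip":0,"tx":30,"ty":0,"tz":0,"wx":0,"wy":0,"wz":0},{"grip":0,"tx":30,"ty":0,"tz":0,"wx":0,"wy":0,"wz":0},{"grip":0,"tx":0,"ty":0,"tz":0,"wx":0,"wy":0,"wz":0},{"grip":0,"tx":0,"ty":0,"tz":0,"wx":0,"wy":0,"wz":0},{"grip":0,"tx":0,"ty":0,"tz":0,"wx":0,"wy":0,"wz":0},{"grip":0,"tx":0,"ty":0,"tz":0,"wx":0,"wy":0,"wz":0},{"grip":0,"tx":0,"ty":0,"tz":0,"wx":0,"wy":0,"wz":0},{"grip":0,"tx":0,"ty":0,"tz":0,"wx":0,"wy":0,"wz":0}]'
python3 st.py; python3 zs.py side 140 210 280 310 s9; python3 zs.py top 130 115 260 215 t9
```

```text
time_s: 13.83
eef_pos: [552.9, 9.4, 187.0]
ee_rot: [-0.484, 0.478, -0.515, 0.522]
force: [0.2, -0.3, 0.7]
grip_width: 0.588
time_s: 14.5
eef_pos: [545.6, -49.3, 179.2]
ee_rot: [0.481, -0.481, 0.518, -0.518]
force: [-0.7, -0.1, 0.3]
grip_width: 0.001
t 14.5 lane [-50.3  -0.3] z 179.2 F [-0.7 -0.1  0.3] grip 0.0012368713562545075
tool x,y,z in lane: [[-1.0, -0.001, -0.0], [0.0, 0.0, -1.0], [0.001, -1.0, -0.0]] j [-0.3   0.41  1.5   0.    1.23 -0.23]
```

View pics/s9.png

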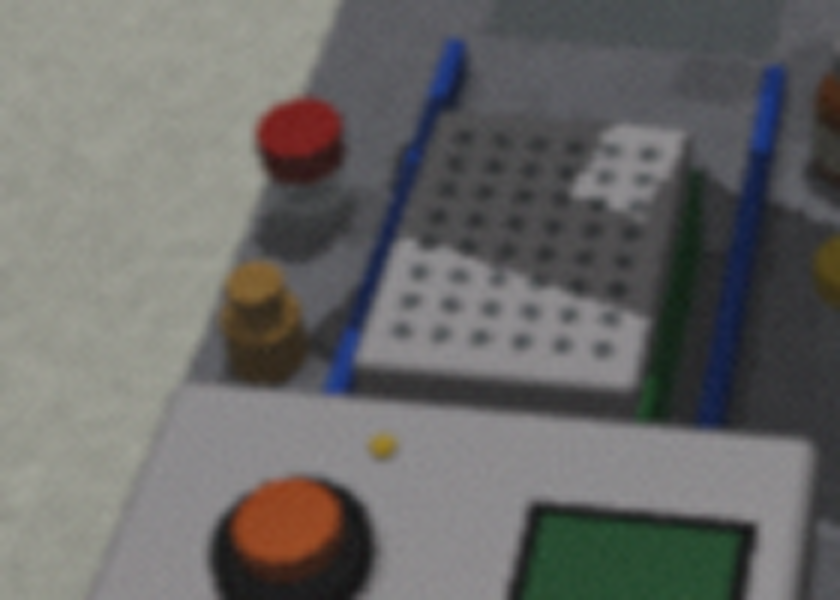

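View pics/t9.png

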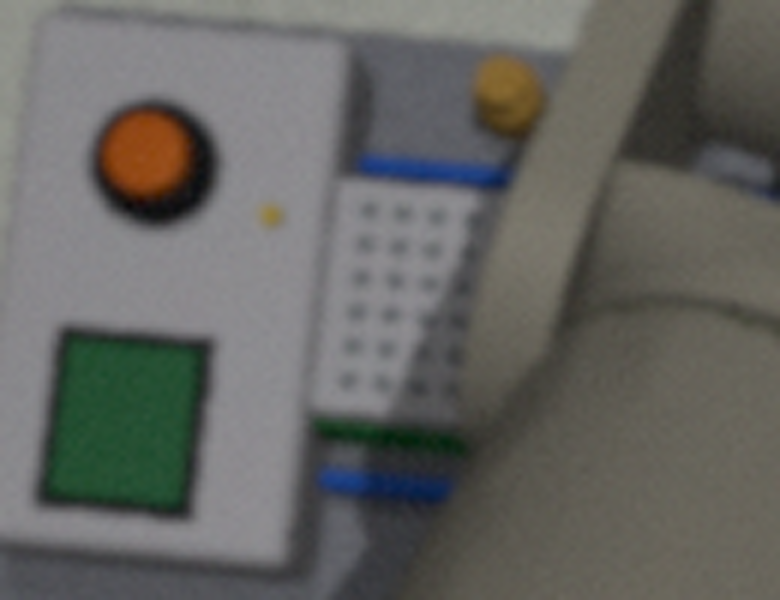

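```bash
python3 - <<'E'
from meas import *
S=cap("side");T=cap("top")
f=lambda p,x,y:(p[0]/6+x-.4,p[1]/6+y-.4)
for p,q in (((343,178),(358,362)),((315,415),(632,388))):
    X=tri(T,f(p,130,115),S,f(q,140,210)); print("box",X.round(1),tolane(X).round(1),tolane(onz(T,f(p,130,115),75)).round(1),tolane(onz(S,f(q,140,210),75)).round(1))
X=tri(T,f((146,153),130,115),S,f((288,520),140,210)); print("button",X.round(1),tolane(X).round(1))
for z in (80,85): print(tolane(onz(T,f((146,153),130,115),z)),tolane(onz(S,f((288,520),140,210),z)))
for p in ((30,5),): pass
E
```

```text
box [606.5 161.8  73.5] [164.8 -45.1] [164.5 -45.3] [166.1 -44. ]
box [516.6 168.3  72.7] [164.5  45.1] [163.9  46.7] [166.3  44.2]
button [611.6 233.5  86.2] [236.7 -44.8]
[238.67140958 -46.50389449] [232.19962759 -46.8850714 ]
[237.05078363 -45.15819348] [235.82085846 -45.14117485]
```

```bash

python3 -m handwheel '[{"grip":0,"tx":-32,"ty":0,"tz":5,"wx":0,"wy":0,"wz":0},{"grip":0,"tx":-32,"ty":0,"tz":5,"wx":0,"wy":0,"wz":0},{"grip":0,"tx":-32,"ty":0,"tz":5,"wx":0,"wy":0,"wz":0},{"grip":0,"tx":-32,"ty":0,"tz":5,"wx":0,"wy":0,"wz":0},{"grip":0,"tx":-32,"ty":0,"tz":5,"wx":0,"wy":0,"wz":0},{"grip":0,"tx":-32,"ty":0,"tz":5,"wx":0,"wy":0,"wz":0},{"grip":0,"tx":-32,"ty":0,"tz":5,"wx":0,"wy":0,"wz":0},{"grip":0,"tx":-32,"ty":0,"tz":5,"wx":0,"wy":0,"wz":0},{"grip":0,"tx":-31,"ty":0,"tz":5,"wx":0,"wy":0,"wz":0},{"grip":0,"tx":0,"ty":0,"tz":0,"wx":0,"wy":0,"wz":0}]'
python3 -m handwheel '[{"grip":0,"tx":0,"ty":25,"tz":0,"wx":0,"wy":0,"wz":0},{"grip":0,"tx":0,"ty":25,"tz":0,"wx":0,"wy":0,"wz":0},{"grip":0,"tx":0,"ty":20,"tz":0,"wx":0,"wy":0,"wz":0},{"grip":0,"tx":0,"ty":0,"tz":0,"wx":0,"wy":0,"wz":0},{"grip":0,"tx":0,"ty":0,"tz":0,"wx":0,"wy":0,"wz":0}]'
python3 st.py; python3 zs.py side 140 210 280 310 s10
```

```text
time_s: 15.53
eef_pos: [612.0, 237.8, 178.7]
ee_rot: [0.482, -0.481, 0.518, -0.517]
force: [-1.0, 0.4, -1.3]
grip_width: -0.001
time_s: 15.95
eef_pos: [612.0, 232.5, 109.0]
ee_rot: [0.48, -0.481, 0.519, -0.518]
force: [0.3, 0.5, -0.1]
grip_width: -0.006
t 15.95 lane [235.7 -45.2] z 109.0 F [ 0.3  0.5 -0.1] grip -0.006118943761105854
tool x,y,z in lane: [[-1.0, 0.001, 0.0], [-0.0, 0.001, -1.0], [-0.001, -1.0, -0.001]] j [ 0.18  0.7   1.21 -0.    1.23  0.26]
```

View pics/s10.png

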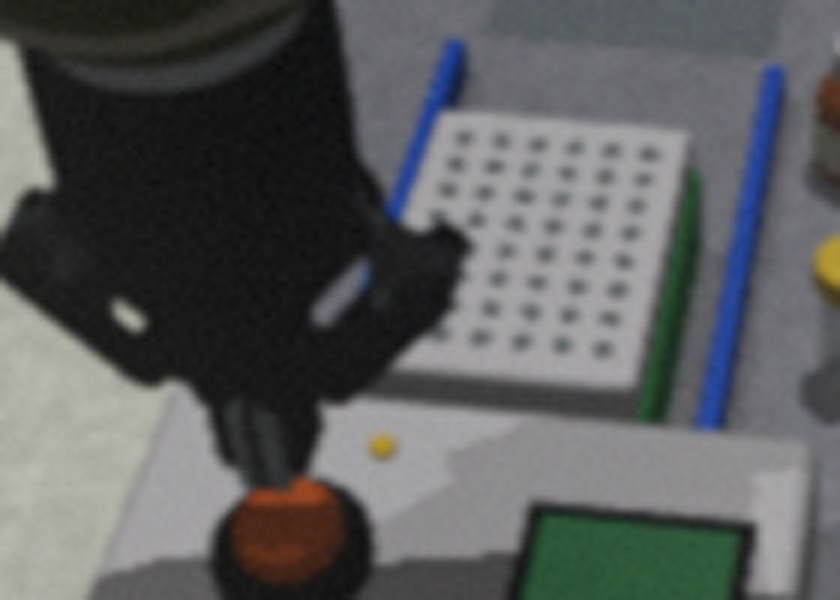

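The fingertips at about zoom (270,480) are right above the button, and the box is unchanged. Descending.

```bash

python3 -m handwheel '[{"grip":0,"tx":0,"ty":10,"tz":0,"wx":0,"wy":0,"wz":0},{"grip":0,"tx":0,"ty":8,"tz":0,"wx":0,"wy":0,"wz":0},{"grip":0,"tx":0,"ty":0,"tz":0,"wx":0,"wy":0,"wz":0}]'
python3 -m handwheel '[{"grip":0,"tx":0,"ty":2,"tz":0,"wx":0,"wy":0,"wz":0},{"grip":0,"tx":0,"ty":2,"tz":0,"wx":0,"wy":0,"wz":0}]'
python3 -m handwheel '[{"grip":0,"tx":0,"ty":2,"tz":0,"wx":0,"wy":0,"wz":0},{"grip":0,"tx":0,"ty":2,"tz":0,"wx":0,"wy":0,"wz":0}]'
python3 -m handwheel '[{"grip":0,"tx":0,"ty":2,"tz":0,"wx":0,"wy":0,"wz":0}]'
```

```text
time_s: 16.25
eef_pos: [611.6, 232.6, 89.8]
ee_rot: [0.48, -0.481, 0.519, -0.518]
force: [0.1, 0.7, 0.0]
grip_width: -0.001
time_s: 16.42
eef_pos: [612.4, 232.8, 87.5]
ee_rot: [-0.481, 0.48, -0.519, 0.519]
force: [0.1, 0.8, -0.7]
grip_width: 0.001
time_s: 16.58
eef_pos: [612.4, 232.8, 83.7]
ee_rot: [-0.481, 0.48, -0.518, 0.519]
force: [-1.5, -1.4, 3.0]
grip_width: -0.0
time_s: 16.67
eef_pos: [612.4, 232.8, 81.7]
ee_rot: [-0.481, 0.48, -0.518, 0.519]
force: [-1.1, -1.0, 4.2]
grip_width: -0.0
```

```bash

python3 -m handwheel '[{"grip":0,"tx":0,"ty":1.5,"tz":0,"wx":0,"wy":0,"wz":0}]'
python3 -m handwheel '[{"grip":0,"tx":0,"ty":1.5,"tz":0,"wx":0,"wy":0,"wz":0}]'
```

```text
time_s: 16.75
eef_pos: [612.6, 232.8, 80.8]
ee_rot: [-0.481, 0.48, -0.518, 0.519]
force: [-6.2, -2.6, 17.9]
grip_width: -0.0
time_s: 16.83
eef_pos: [612.7, 232.9, 80.7]
ee_rot: [-0.481, 0.48, -0.518, 0.519]
force: [-9.9, -3.2, 27.2]
grip_width: -0.002
```

The button bottomed: force jumped to 27 N, with z stuck at 80.7. Hold briefly, then release upward.

```bash

python3 -m handwheel '[{"grip":0,"tx":0,"ty":0,"tz":0,"wx":0,"wy":0,"wz":0},{"grip":0,"tx":0,"ty":0,"tz":0,"wx":0,"wy":0,"wz":0},{"grip":0,"tx":0,"ty":-5,"tz":0,"wx":0,"wy":0,"wz":0},{"grip":0,"tx":0,"ty":-10,"tz":0,"wx":0,"wy":0,"wz":0},{"grip":0,"tx":0,"ty":-25,"tz":0,"wx":0,"wy":0,"wz":0},{"grip":0,"tx":0,"ty":-30,"tz":0,"wx":0,"wy":0,"wz":0},{"grip":0,"tx":-15,"ty":-30,"tz":0,"wx":0,"wy":0,"wz":0},{"grip":0,"tx":-35,"ty":0,"tz":0,"wx":0,"wy":0,"wz":0},{"grip":0,"tx":-35,"ty":0,"tz":0,"wx":0,"wy":0,"wz":0},{"grip":0,"tx":-35,"ty":0,"tz":0,"wx":0,"wy":0,"wz":0}]'
python3 -m handwheel '[{"grip":0,"tx":-35,"ty":0,"tz":0,"wx":0,"wy":0,"wz":0},{"grip":0,"tx":0,"ty":0,"tz":0,"wx":0,"wy":0,"wz":0},{"grip":0,"tx":0,"ty":0,"tz":0,"wx":0,"wy":0,"wz":0},{"grip":0,"tx":0,"ty":0,"tz":0,"wx":0,"wy":0,"wz":0},{"grip":0,"tx":0,"ty":0,"tz":0,"wx":0,"wy":0,"wz":0}]'
python3 st.py; python3 zs.py side 140 210 280 310 s11; python3 zs.py top 130 115 260 215 t11
```

```text
time_s: 17.67
eef_pos: [621.4, 353.6, 179.2]
ee_rot: [-0.481, 0.48, -0.519, 0.519]
force: [1.2, -1.0, 0.6]
grip_width: 0.001
time_s: 18.08
eef_pos: [624.3, 386.1, 178.6]
ee_rot: [-0.48, 0.48, -0.519, 0.519]
force: [0.3, 0.4, -0.3]
grip_width: 0.0
t 18.0833 lane [389.8 -45.9] z 178.6 F [ 0.3  0.4 -0.3] grip 0.00011590704143106504
tool x,y,z in lane: [[-1.0, 0.002, 0.0], [-0.0, -0.0, -1.0], [-0.002, -1.0, 0.0]] j [ 0.39  0.85  0.77 -0.    1.52  0.47]
```

View pics/s11.png

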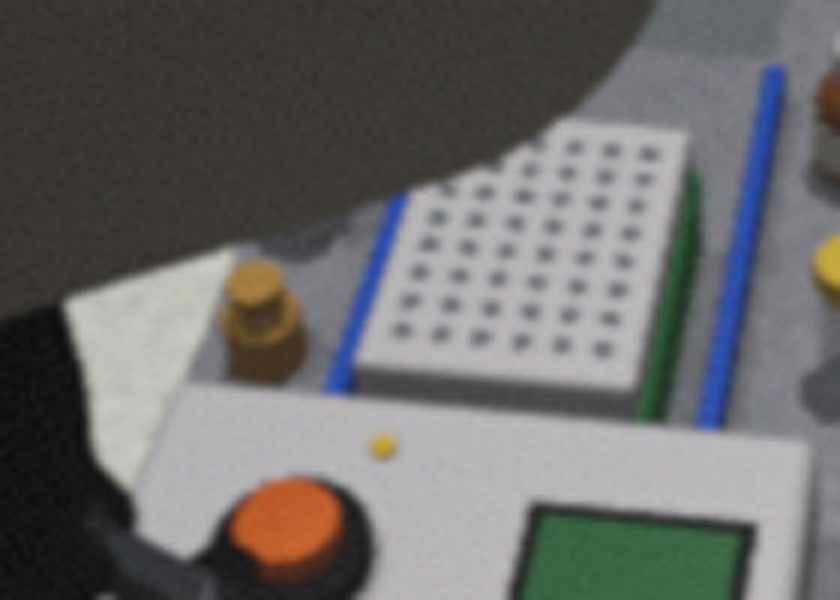

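View pics/t11.png

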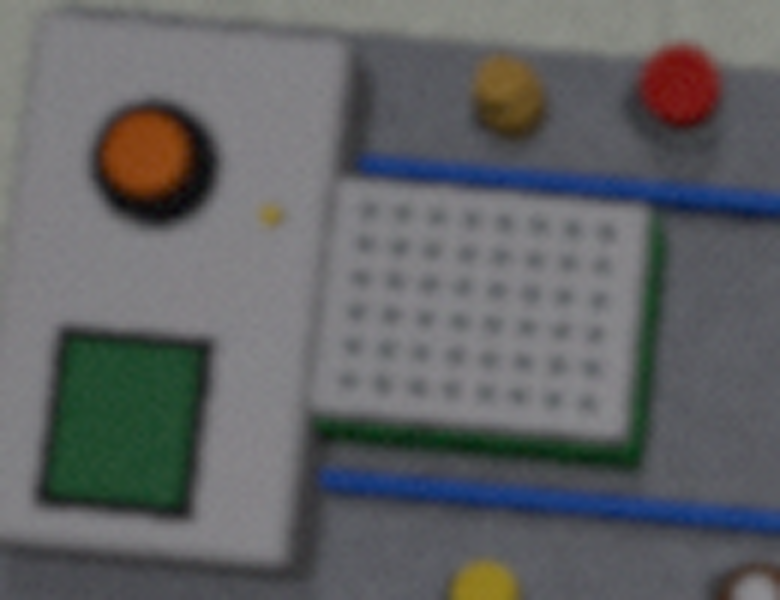

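```bash
python3 - <<'E'
from meas import *
T=cap("top")
f=lambda p:(p[0]/6+130-.4,p[1]/6+115-.4)
A=np.array([tolane(onz(T,f(p),75)) for p in ((343,178),(315,415),(633,442),(653,205))]);print(A.round(1),A.mean(0),np.arctan2(*(A[0]-A[3])[::-1]),np.arctan2(*(A[1]-A[2])[::-1]))
print(ctrl.finish_job())
E
```

```text
[[164.5 -45.3]
 [163.9  46.7]
 [ 43.9  45.6]
 [ 46.  -46. ]] [104.5632793    0.24581684] 0.006147898590891147 0.00910835521725291
the job is handed in; nothing more can be done
None
```

I pushed the box home, pressed the button fully and released it, then handed the job in at about 18 s of robot time. The hand-in gives no verdict, so I don't know whether it passed.

**How it went:** I first pushed the box sideways onto the lane's centre line with both fingers. I then pushed it down the lane from behind with both fingers until the force jumped from 2.5 N to 20 N at the console. After that I pressed the button with closed fingers until it bottomed out at 27 N, let go, and moved the arm clear.

**Last checks:**
- **Box position:** the top view put the box centre at lane x = 104.6 mm and y = 0.2 mm, turned by less than 0.01 rad. That is 3 mm short of the ideal 107.5 mm and inside the 5 mm tolerance.
- **Disagreement along the lane:** the side view's front edge implied about 106 mm. The fingers stopped 0.8 mm short of where they should at the home position. I took the offset as camera calibration error, because the push force showed the box against the console.
- **Button:** it stood released in both views. The press depth was judged from the tool moving about 6 mm and the force rise, since the button itself can't be read.
- **Rails and loose items:** I saw no sign of contact with the rails, and none of the loose items I could see had been disturbed. These were checked by eye only; I did not re-measure the loose items.

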